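# Hold the quick-change chuck's collar down with the pressing sleeve

### The job

Lift the long pressing sleeve up and off its storage post, slip it mouth down over the drill of the quick-change chuck, and with it push the chuck's spring collar down 8 mm, give or take 2 mm. Keep it there, steady, for at least two seconds, and finish while still gripping the sleeve and holding the collar down: do not let go. Touch the chuck only with the sleeve, not with the gripper, never push the collar to its bottom stop, and leave the short sleeve, the mug and the steel block where they are.

Things in the scene. Friction and masses are not known exactly. Their poses are not given: they have to be found in the camera images.
- sleeve: The long pressing sleeve: steel tube, 40 mm outside, 30 mm inside diameter, 90 mm long, open at the bottom, 12 mm thick cap at the top (78 mm deep inside), 0.2 to 0.4 kg. Hangs upright with its cap on the post's top: mouth 47 mm, cap top 137 mm above the work surface, 5 mm free round the post. Origin: centre of the mouth; z up its axis. Grip it from any side near the cap.
- sleeve_post: Fixed storage post of the long sleeve: steel pin 20 mm in diameter, its top 125 mm above the work surface, on a round base 80 mm wide and 12 mm high. Origin: centre of the base's underside, on the work surface; z up. The sleeve must rise about 80 mm to come off.
- chuck: Fixed quick-change chuck in a green square fixture (base 100 x 100 mm, 46 mm high): black flange 64 mm across up to 70 mm, above it the wide bright disc-shaped collar, in the middle a spindle 18 mm in diameter up to 110 mm and a drill 12 mm in diameter up to 150 mm above the work surface. Origin: centre of the underside, on the work surface; z up the drill's axis.
- collar (a joint): Travel of the chuck's spring collar, in m: 0 at rest (up), grows as the collar is pushed straight down, 0.015 at the bottom stop. The spring pushes back with about 5 N at the start of the travel plus 1 N per mm (about 13 N at 8 mm); it rises again if let go. The weight of the sleeve alone does not move it.
- collar_top (a point): Centre of the collar's flat upper face, a disc 56 mm in diameter and 15 mm thick around the drill; 100 mm above the work surface at rest, moves down with the collar. The drill stands 50 mm above it at rest.
- plain_holder: Another fixed green fixture of the same base, with a plain drill holder: black cone narrowing from 44 to 24 mm up to 112 mm, no wide collar; drill 10 mm in diameter up to 165 mm. Not part of the job. Origin: centre of the underside.
- short_sleeve: Short steel sleeve of the same diameter, only 45 mm long (too short for the drill), hanging on its own lower post, cap top at 87 mm. Leave alone. Origin: centre of its mouth; z up.
- short_post: Fixed post of the short sleeve, pin top 75 mm above the work surface, base 80 mm wide. Origin: centre of its underside.
- mug: White coffee mug, 80 mm wide, 90 mm high, with a handle. Leave alone. Origin: centre of the underside.
- steel_block: Loose steel block 100 x 50 x 40 mm. Leave alone. Origin: centre of the underside.
There are look-alikes about, which are no part of the job. Leave any brown look-alike of the sleeve alone. Leave any turquoise look-alike of the chuck alone.

How it is judged (in metres and radians):
On the way, in this order (a step that is already met when the one before it is completed fails the run):
1. the long sleeve is in the gripper, clear above its post (z of sleeve in the frame of sleeve_post above 0.126 m and contact force between the fingers and sleeve above 2 N and contact force between sleeve and sleeve_post below 0.2 N), for 0.1 s.
2. the sleeve, gripped, presses the collar down 6 to 10 mm, for two seconds without a break (value of joint collar between 0.006 and 0.01 m and contact force between sleeve and chuck above 5 N and contact force between the fingers and sleeve above 2 N and contact force between each of the arm, the fingers and chuck below 0.5 N and horizontal distance between sleeve and collar_top below 0.012 m and angle between sleeve's own z axis and vertical below 0.2 rad), for 2 s.
At the end, for the whole second after the job is handed in: The gripped sleeve stands over the drill (within 12 mm of its axis, tilt under 0.2 rad) and keeps the collar pressed 8 mm down, +/- 2 mm, with over 5 N, at rest and still held; no gripper on the chuck; short sleeve, mug and block within 30 mm of their start (all of step 2 and linear speed of sleeve below 0.02 m/s and distance of each of short_sleeve, mug, steel_block from where it was at the start of the episode below 0.03 m); the arm keeps its last pose, push and grip.
It fails at once if the collar is pushed to its bottom stop (value of joint collar above 0.014 m).
It fails at once if the gripper or arm presses on the chuck (contact force between any of the fingers, the arm and chuck above 2 N).
It fails at once if the short sleeve, mug or steel block is moved by more than 30 mm (distance of any of short_sleeve, mug, steel_block from where it was at the start of the episode above 0.03 m).
It also fails if it takes over 48 s, if anything falls off the work surface, if the arm or the gripper's body presses on something with over 40 N, if the wrist force passes 120 N, or if a joint passes its speed limit or range.

### The arm

A 6-joint arm with a two-finger parallel gripper is mounted at the origin on the work surface. World frame = base frame: x ahead of the robot, y to its left, z up, the work surface at z = 0. Lengths are in m, angles in degrees, forces in N, time in s.
With the tool pointing down it reaches from about 0.4 to 0.825 m from the base axis. Payload 7 kg.
Tool frame: the origin (TCP) lies at the very end of the fingers, on their centre line; the grasp point (between the pads) lies 19 mm behind it; z points along the fingers, y is the line along which they close (so a half turn about z gives the same grasp; the last joint's range is limited). The gripper opens to 85 mm and grips with 20 to 120 N. Pads are 22 mm wide; open, the fingers measure 114 mm over their backs; the gripper's body (76 mm by 85 mm) begins 54 mm behind the grasp point. The pads swing forward as they close: fully open they stand 13 mm farther back than shut.
Start: joints at [92.768, 20.546, 0.682, 0, -70.136, -16.507], TCP at [0.16, 0.656, 0.231] pointing down, gripper open.
Joint ranges: [-176.03, 176.03], [-82.01, 121.73], [-58.28, 71.71], [-173.87, 95.51], [-174.79, -0.11], [-173.66, 173.66]. Speed limits (degrees/s): [136.94, 136.94, 172.46, 180, 180, 180].

### API

Orientations are given as [roll, pitch, yaw] about the fixed x, y, z axes, in that order (R = Rz(yaw) Ry(pitch) Rx(roll)).
In Python, from plant import get_state, read_camera, close_job, masks_of, landmark_of gives the robot as it stands.
- The arm moves only by the tool arm_command, never from a script. Its argument "motion" is a list that holds one entry, the list of rows, each a list of 7 numbers: the shift along the world's x, y, z in units of 5 cm (1.0 is 5 cm), then the turn, a rotation vector about the world's x, y, z in units of 0.15 rad (1.0 is 0.15 rad), then the closure, from -1 (fully open) to 1 (shut). In form: [[[tx, ty, tz, wx, wy, wz, gripper], ...]]. A call has 1 to 20 rows; each row shifts and turns the commanded pose from where the row before left it; what a row does not reach is not made up. A row lasts 1/8 s, in which the tool goes at most 62.5 mm and 10.7 degrees, less where a joint would pass 70% of its speed; a pose out of reach is approached as far as the arm can. A call with a number of a shift or a turn outside -1 to 1 is refused whole. A call with a gripper value outside its range is refused whole. The fingers move at their own pace and stop on an object; "squeeze" is the grip in N (left out, the last holds). Time passes only in rows, so rows that do not move let the fingers close. It gives the time, the measured TCP pose, the force, the opening and the grip force at its end, in the units of the state.
- get_state(): the state, without advancing time (a new reading comes with each control period).
- read_camera(name): name is "side" or "top"; returns a dict with "color" (480x640x3 uint8, red, green, blue), "mtx" (3x3 intrinsics, pixels), "view" (4x4, takes a point from world to camera coordinates). Camera axes: x right, y down, z forward; pixel columns grow to the right and rows downward; lengths in m; the calibration is good to about 2 mm. A picture is of the moment at which its call begins. There is no depth.
- close_job(): hands the job in; it is judged then, once.
Trained networks look in a picture, given as the dict that the camera call returned (one of the last four; its "shot" number tells which), for a name from the list of things; names that differ only in an ending like _2 or _b are one class to them, and where a whole thing is asked for, a point or a joint stands for the part that bears it (a point fixed in the world has none). Each returns a list of dicts, best first, with "p" (0 to 1); they miss things now and then, are a little off and sometimes report something else, mostly with a low value. They report only what shows in the picture. A call takes as long as a camera call. They do not tell look-alikes from the thing itself.
- masks_of(picture, thing): "pixels" (480x640 bool, what is visible of it).
- landmark_of(picture, thing): "at" ([x, y, z] in m, in world coordinates, good to about 4 mm: a listed point, or the origin of a listed thing).
The state is a dict: "time_s": time; "joints": joint angles; "qd": joint speeds; "effort": joint torques, N m; "eef_pos": TCP position; "tool_rot": TCP orientation; "force": force on the tool from outside, world axes, zero at the start; "wrist_torque": the same for the moment, N m; "gripper_width": opening from 0.0 (shut) to 1.0 (fully open); "grip_force": force on a finger pad.
Only numpy, scipy, OpenCV 4.12 (cv2) and the standard library are available. Lean on these libraries where they do the work, as an engineer would, in place of code of your own. Each camera call takes 0.05 s, during which the arm holds its last target. There are 200 camera calls.

## Working session

There is one attempt and no reset: what is moved stays moved. The work goes in short steps, Python scripts to look and compute and a tool call to move; the robot and the scene stay as the last step left them, time stands still between calls to the robot, and variables do not carry over. Pictures are saved under pics/ and viewed, at most 10 in all, crops included, and the job is handed in when it is done.

Besides the shell and the picture viewer there is one more tool, called after "Request:" as a command line: name --argument value ..., lists and objects as JSON in quotes. arm_command: Moves the arm, as the interface text tells. Its arguments: {"type":"object","properties":{"motion":{"type":"array","items":{"type":"array","items":{"type":"array","items":{"type":"number","minimum":-1,"maximum":1}}}},"squeeze":{"type":"number"}},"required":["motion"]}

```bash
mkdir -p pics
python3 - <<'E'
from plant import *
import cv2,numpy as np
s=get_state();print({k:np.round(v,3).tolist() for k,v in s.items()})
for c in("top","side"):
    p=read_camera(c);cv2.imwrite(f"pics/{c}0.png",p["color"][:,:,::-1])
    R=p["view"];print(c,"cam",np.round(-R[:3,:3].T@R[:3,3],3))
    for n in("sleeve","sleeve_post","chuck","collar_top","plain_holder","short_sleeve","mug","steel_block"):
        for d in landmark_of(p,n)[:4]:
            a=np.array(d["at"]);q=R[:3,:3]@a+R[:3,3];q=p["mtx"]@q;print(c,n,round(d["p"],2),np.round(a,3),np.round(q[:2]/q[2]))
E
```

```text
{'time_s': 0.0, 'joints': [92.767, 20.591, 0.634, -0.02, -70.137, -16.508], 'qd': [0.041, -0.147, 0.023, 0.096, -0.068, 0.011], 'effort': [0.0, -58.332, 29.342, 6.937, -0.006, 0.0], 'eef_pos': [0.16, 0.655, 0.23], 'tool_rot': [179.904, -0.009, -13.748], 'force': [-0.211, -0.142, 0.12], 'wrist_torque': [-0.004, 0.016, 0.016], 'grip_force': 0.0, 'gripper_width': 0.997}
top cam [0.364 0.094 1.353]
top sleeve 0.74 [ 0.519 -0.11   0.042] [393. 257.]
top sleeve 0.6 [ 0.401 -0.124  0.001] [398. 303.]
top sleeve_post 0.93 [ 0.518 -0.11   0.001] [391. 259.]
top chuck 0.74 [ 0.536  0.47  -0.   ] [171. 258.]
top chuck 0.6 [ 0.517  0.301 -0.001] [235. 263.]
top collar_top 0.86 [0.531 0.471 0.098] [160. 255.]
top collar_top 0.57 [0.514 0.3   0.101] [229. 260.]
top plain_holder 0.71 [0.444 0.078 0.001] [320. 289.]
top short_sleeve 0.67 [ 0.516  0.302 -0.   ] [235. 264.]
top short_sleeve 0.54 [ 0.715  0.101 -0.002] [310. 189.]
top short_sleeve 0.51 [ 0.491 -0.286  0.034] [461. 266.]
top mug 0.58 [ 0.736 -0.098  0.001] [382. 180.]
top steel_block 0.67 [ 0.713  0.103 -0.002] [309. 190.]
side cam [-0.262 -0.696  0.842]
side sleeve 0.98 [ 0.516 -0.11   0.046] [361. 303.]
side sleeve 0.75 [ 0.397 -0.128 -0.001] [330. 353.]
side sleeve 0.61 [0.511 0.298 0.098] [230. 214.]
side sleeve_post 0.75 [ 0.516 -0.11   0.   ] [360. 320.]
side chuck 0.89 [0.533 0.465 0.002] [199. 220.]
side chuck 0.62 [ 0.518  0.298 -0.002] [235. 247.]
side collar_top 0.48 [0.51  0.297 0.099] [230. 214.]
side collar_top 0.48 [0.532 0.465 0.1  ] [194. 188.]
side plain_holder 0.7 [0.443 0.082 0.   ] [273. 297.]
side short_sleeve 0.9 [ 0.494 -0.282  0.046] [424. 347.]
side mug 0.79 [ 0.738 -0.099 -0.001] [416. 273.]
side steel_block 0.88 [ 0.72   0.101 -0.001] [347. 244.]
```

View pics/top0.png

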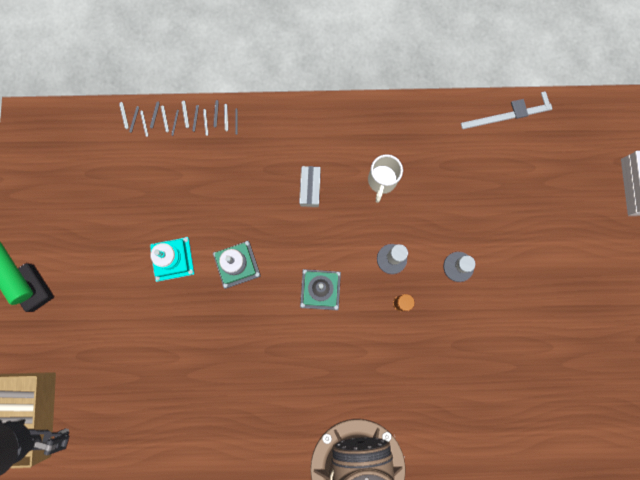

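View pics/side0.png

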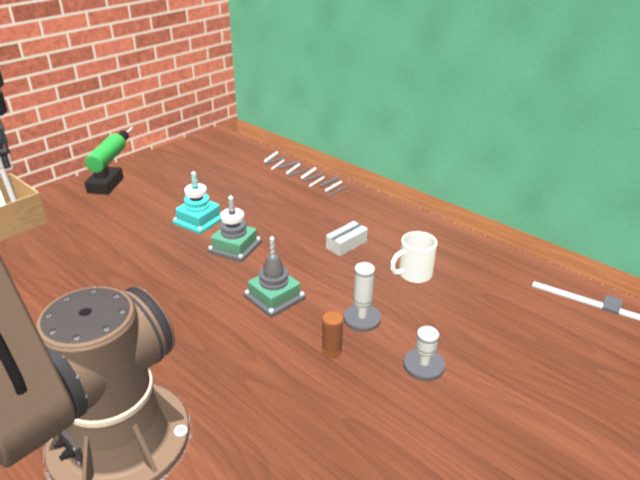

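The top view shows the long sleeve at (399,253), the short one at (467,264), the brown look-alike at (405,302), the green chuck at (232,262) and the turquoise look-alike at (165,255). The side view agrees: long sleeve at (364,285), green chuck at (232,225). Both networks and cameras put the sleeve at (0.517,-0.110) and the chuck at about (0.515,0.299).

Request:
arm_command --motion '[[[0.36,-0.765,0,0,0,0,-1],[0.36,-0.765,0,0,0,0,-1],[0.36,-0.765,0,0,0,0,-1],[0.36,-0.765,0,0,0,0,-1],[0.36,-0.765,0,0,0,0,-1],[0.36,-0.765,0,0,0,0,-1],[0.36,-0.765,0,0,0,0,-1],[0.36,-0.765,0,0,0,0,-1],[0.36,-0.765,0,0,0,0,-1],[0.36,-0.765,0,0,0,0,-1],[0.36,-0.765,0,0,0,0,-1],[0.36,-0.765,0,0,0,0,-1],[0.36,-0.765,0,0,0,0,-1],[0.36,-0.765,0,0,0,0,-1],[0.36,-0.765,0,0,0,0,-1],[0.36,-0.765,0,0,0,0,-1],[0.36,-0.765,0,0,0,0,-1],[0.36,-0.765,0,0,0,0,-1],[0.36,-0.765,0,0,0,0,-1],[0.36,-0.765,0,0,0,0,-1]]]' --squeeze 60

```text
time_s: 3.4
eef_pos: [0.5209, -0.1107, 0.2316]
tool_rot: [-180.0, -0.0, -13.7]
force: [0.5, 1.0, 0.5]
gripper_width: 0.999
grip_force: 0.0
```

Run:
```python
from plant import *
import cv2,numpy as np
s=get_state();print({k:np.round(s[k],3).tolist() for k in("time_s","eef_pos","tool_rot","force","joints")})
for c in("top","side"):
    p=read_camera(c);cv2.imwrite(f"pics/{c}1.png",p["color"][:,:,::-1])
    np.savez(f"cal_{c}",m=p["mtx"],v=p["view"])
    R=p["view"]
    for n in("sleeve","sleeve_post","chuck","collar_top"):
        for d in landmark_of(p,n)[:4]:
            a=np.array(d["at"]);print(c,n,round(d["p"],2),np.round(a,3))
```

```text
{'time_s': 3.4, 'eef_pos': [0.521, -0.111, 0.232], 'tool_rot': [-179.987, -0.037, -13.741], 'force': [0.519, 0.988, 0.489], 'joints': [9.11, 7.075, -17.249, 0.002, -65.636, 67.149]}
top sleeve 0.72 [ 0.519 -0.107  0.043]
top sleeve 0.54 [ 0.397 -0.126  0.001]
top sleeve_post 0.82 [ 0.519 -0.111  0.001]
top chuck 0.62 [0.516 0.3   0.002]
top collar_top 0.87 [0.514 0.298 0.097]
top collar_top 0.87 [0.529 0.472 0.098]
side sleeve 0.72 [ 0.516 -0.107  0.044]
side sleeve 0.6 [ 0.398 -0.132  0.001]
side sleeve_post 0.88 [ 0.519 -0.112  0.005]
side chuck 0.94 [0.539 0.466 0.003]
side chuck 0.84 [ 0.52   0.3   -0.004]
side collar_top 0.83 [0.513 0.298 0.099]
side collar_top 0.45 [0.529 0.469 0.102]
```

Request:
arm_command --motion '[[[-0.06,0,-0.3,0,0,0,-1],[0,0,-0.5,0,0,0,-1],[0,0,-0.5,0,0,0,-1],[0,0,-0.5,0,0,0,-1],[0,0,-0.5,0,0,0,-1],[0,0,-0.3,0,0,0,-1],[0,0,-0.1,0,0,0,-1],[0,0,0,0,0,0,-1]]]'

```text
time_s: 4.9
eef_pos: [0.5175, -0.1093, 0.0964]
tool_rot: [180.0, -0.0, -13.7]
force: [0.0, -0.4, 0.1]
gripper_width: 0.998
grip_force: 0.0
```

Request:
arm_command --motion '[[[0,0,0,0,0,0,1],[0,0,0,0,0,0,1],[0,0,0,0,0,0,1],[0,0,0,0,0,0,1],[0,0,0,0,0,0,1],[0,0,0,0,0,0,1],[0,0,0,0,0,0,1],[0,0,0,0,0,0,1],[0,0,0,0,0,0,1],[0,0,0,0,0,0,1]]]' --squeeze 60

```text
time_s: 6.15
eef_pos: [0.5177, -0.1092, 0.0971]
tool_rot: [-180.0, -0.1, -13.7]
force: [-1.5, 2.2, 5.5]
gripper_width: 0.457
grip_force: 59.9
```

Request:
arm_command --motion '[[[0,0,0.1,0,0,0,1],[0,0,0.2,0,0,0,1],[0,0,0.3,0,0,0,1],[0,0,0.4,0,0,0,1],[0,0,0.5,0,0,0,1],[0,0,0.5,0,0,0,1],[0,0,0.5,0,0,0,1],[0,0,0.3,0,0,0,1],[0,0,0.2,0,0,0,1],[0,0,0,0,0,0,1],[0,0,0,0,0,0,1]]]'

```text
time_s: 7.52
eef_pos: [0.5168, -0.1093, 0.2454]
tool_rot: [180.0, 0.1, -13.8]
force: [0.6, -0.3, -3.9]
gripper_width: 0.456
grip_force: 60.7
```

Run:
```python
from plant import *
import cv2,numpy as np
s=get_state();print({k:np.round(s[k],3).tolist() for k in("time_s","eef_pos","tool_rot","force","joints","grip_force")})
for c in("side","top"):
    p=read_camera(c);cv2.imwrite(f"pics/{c}2.png",p["color"][:,:,::-1])
    for n in("sleeve","sleeve_post"):
        for d in landmark_of(p,n)[:4]:
            a=np.array(d["at"]);print(c,n,round(d["p"],2),np.round(a,3))
```

```text
{'time_s': 7.525, 'eef_pos': [0.517, -0.109, 0.245], 'tool_rot': [179.986, 0.089, -13.75], 'force': [0.589, -0.339, -3.917], 'joints': [9.334, 6.187, -16.411, -0.024, -67.489, 66.925], 'grip_force': 60.733}
side sleeve 0.79 [ 0.394 -0.129 -0.001]
side sleeve 0.68 [ 0.516 -0.106  0.196]
side sleeve_post 0.84 [ 0.519 -0.111  0.002]
top sleeve 0.72 [ 0.403 -0.126  0.002]
top sleeve 0.58 [ 0.517 -0.111  0.194]
top sleeve_post 0.72 [ 0.52  -0.11  -0.002]
```

View pics/side2.png

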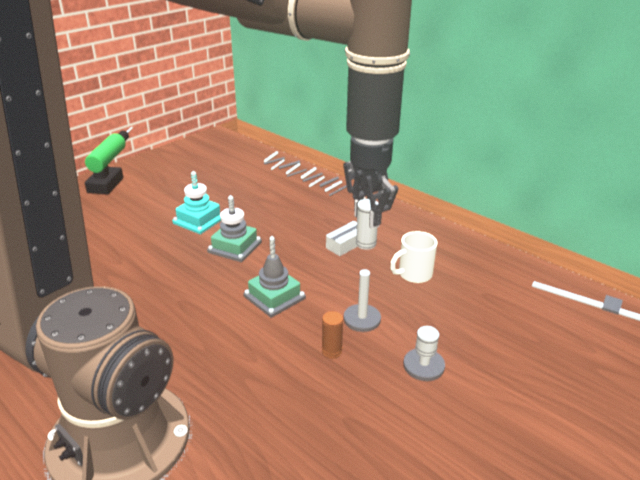

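The long sleeve hangs upright in the fingers at (366,225), its post is bare at (363,295), and nothing else has moved. Next, carry it to above the chuck.

Request:
arm_command --motion '[[[0,0.3,0,0,0,0,1],[0,0.5,0,0,0,0,1],[0,0.7,0,0,0,0,1],[0,0.7,0,0,0,0,1],[0,0.7,0,0,0,0,1],[0,0.7,0,0,0,0,1],[0,0.7,0,0,0,0,1],[0,0.7,0,0,0,0,1],[0,0.7,0,0,0,0,1],[0,0.7,0,0,0,0,1],[0,0.7,0,0,0,0,1],[0,0.5,0,0,0,0,1],[0,0.36,0,0,0,0,1],[-0.03,0.2,0,0,0,0,1],[0,0,0,0,0,0,1],[0,0,0,0,0,0,1],[0,0,0,0,0,0,1]]]'

```text
time_s: 9.95
eef_pos: [0.5159, 0.2979, 0.2465]
tool_rot: [-180.0, -0.0, -13.8]
force: [-0.1, -0.9, -5.0]
gripper_width: 0.459
grip_force: 61.0
```

Run:
```python
from plant import *
import cv2,numpy as np
s=get_state();print({k:np.round(s[k],4).tolist() for k in("time_s","eef_pos","tool_rot","force")})
ims=[]
for c in("side","top"):
    p=read_camera(c);R=p["view"]
    for n in("sleeve","collar_top","chuck"):
        for d in landmark_of(p,n)[:3]:
            a=np.array(d["at"]);q=p["mtx"]@(R[:3,:3]@a+R[:3,3]);print(c,n,round(d["p"],2),np.round(a,4),np.round(q[:2]/q[2]))
    im=p["color"][:,:,::-1].copy()
    u,v=(230,200) if c=="side" else (232,262)
    ims.append(cv2.resize(im[v-60:v+60,u-45:u+45],None,fx=4.4,fy=4.4,interpolation=cv2.INTER_CUBIC))
cv2.imwrite("pics/z3.png",np.hstack(ims))
```

```text
{'time_s': 9.95, 'eef_pos': [0.5159, 0.2979, 0.2465], 'tool_rot': [-179.9919, -0.0081, -13.7845], 'force': [-0.0751, -0.856, -5.0281]}
side sleeve 0.89 [0.5143 0.2989 0.1932] [228. 179.]
side sleeve 0.82 [ 3.954e-01 -1.313e-01 -2.000e-04] [330. 354.]
side collar_top 0.66 [0.5138 0.2963 0.1015] [231. 213.]
side collar_top 0.56 [0.5301 0.4683 0.1038] [193. 187.]
side chuck 0.91 [0.5353 0.4661 0.0023] [199. 220.]
side chuck 0.81 [ 0.5166  0.2967 -0.0027] [235. 248.]
top sleeve 0.67 [ 0.3992 -0.1292 -0.0006] [400. 304.]
top sleeve 0.41 [0.5133 0.2967 0.193 ] [224. 256.]
top collar_top 0.59 [0.5175 0.295  0.1029] [231. 258.]
top chuck 0.98 [ 0.5161  0.299  -0.0013] [236. 264.]
top chuck 0.59 [ 0.5373  0.4708 -0.001 ] [171. 257.]
```

View pics/z3.png

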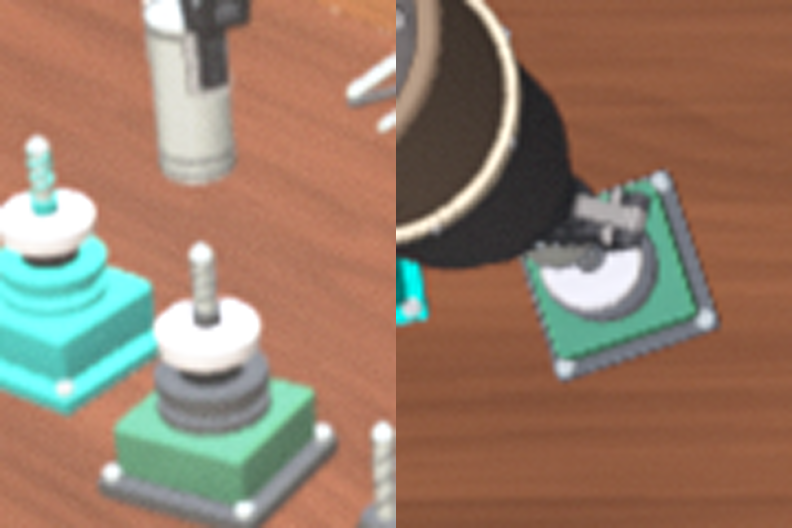

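The side crop shows the sleeve mouth at (197,165), squarely above the green chuck's drill tip at (202,250). The numbers agree to about 2 mm, so descend, stopping short of the collar.

Request:
arm_command --motion '[[[0,0,-0.2,0,0,0,1],[0,0,-0.2,0,0,0,1],[0,0,-0.2,0,0,0,1],[0,0,-0.2,0,0,0,1],[0,0,-0.2,0,0,0,1],[0,0,-0.2,0,0,0,1],[0,0,-0.2,0,0,0,1],[0,0,-0.1,0,0,0,1],[0,0,0,0,0,0,1],[0,0,0,0,0,0,1]]]'

```text
time_s: 11.6
eef_pos: [0.5161, 0.2988, 0.1717]
tool_rot: [-180.0, -0.0, -13.7]
force: [0.0, 0.7, -3.1]
gripper_width: 0.458
grip_force: 61.0
```

Run:
```python
from plant import *
import cv2,numpy as np
s=get_state();print({k:np.round(s[k],4).tolist() for k in("time_s","eef_pos","tool_rot","force","wrist_torque")})
p=read_camera("side")
im=p["color"][:,:,::-1]
u,v=230,200
cv2.imwrite("pics/z4.png",cv2.resize(im[v-60:v+60,u-60:u+60],None,fx=4.4,fy=4.4,interpolation=cv2.INTER_CUBIC))
```

```text
{'time_s': 11.6, 'eef_pos': [0.5161, 0.2988, 0.1717], 'tool_rot': [-179.9693, -0.0292, -13.7357], 'force': [0.0406, 0.7116, -3.0875], 'wrist_torque': [-0.0411, -0.0329, -0.0148]}
```

View pics/z4.png

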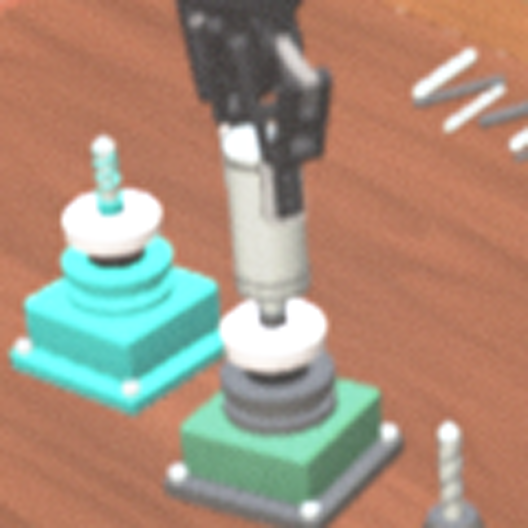

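The sleeve is over the drill at crop (272,290), centred, with the spindle still visible below it. Nothing touches yet.

Request:
arm_command --motion '[[[0,0,-0.1,0,0,0,1],[0,0,-0.1,0,0,0,1],[0,0,-0.1,0,0,0,1],[0,0,-0.06,0,0,0,1],[0,0,0,0,0,0,1],[0,0,0,0,0,0,1]]]'

```text
time_s: 12.4
eef_pos: [0.5159, 0.2987, 0.1535]
tool_rot: [-180.0, -0.0, -13.7]
force: [-0.7, -0.8, -3.8]
gripper_width: 0.456
grip_force: 61.0
```

Request:
arm_command --motion '[[[0,0,-0.02,0,0,0,1],[0,0,-0.02,0,0,0,1],[0,0,-0.02,0,0,0,1],[0,0,-0.02,0,0,0,1],[0,0,0,0,0,0,1],[0,0,0,0,0,0,1]]]'

```text
time_s: 13.15
eef_pos: [0.5159, 0.2987, 0.1496]
tool_rot: [-180.0, -0.0, -13.7]
force: [-1.2, -1.0, 1.4]
gripper_width: 0.457
grip_force: 61.3
```

```bash
cat > st.py <<'E'
from plant import *
import numpy as np
L=[]
for i in range(6):
    s=get_state();L.append(np.r_[s["eef_pos"],s["force"]]);p=read_camera("side")
    
print(s["time_s"],np.round(np.mean(L,0),4),np.round(np.std(L,0),4),s["tool_rot"],s["gripper_width"],s["grip_force"])
E
python3 st.py
```

```text
13.4 [ 0.5159  0.2987  0.1495 -0.9334 -0.6609  1.3122] [0.000e+00 0.000e+00 1.000e-04 5.198e-01 5.013e-01 1.787e-01] [-1.79991859e+02 -1.20303807e-02 -1.37345652e+01] 0.4559645502461209 61.31187032908201
```

Contact has just been made: about 5 N at TCP z 0.1495, as predicted. Now half the travel, then check.

Request:
arm_command --motion '[[[0,0,-0.02,0,0,0,1],[0,0,-0.02,0,0,0,1],[0,0,-0.02,0,0,0,1],[0,0,-0.02,0,0,0,1],[0,0,0,0,0,0,1],[0,0,0,0,0,0,1]]]'

```text
time_s: 14.2
eef_pos: [0.516, 0.2987, 0.1455]
tool_rot: [-180.0, -0.0, -13.7]
force: [-0.8, -1.3, 5.9]
gripper_width: 0.461
grip_force: 61.7
```

```bash
python3 st.py
```

```text
14.45 [ 0.5159  0.2987  0.1455 -1.5753 -1.9165  4.8461] [0.     0.     0.     0.5398 0.4125 0.5893] [-1.79990404e+02 -1.56829087e-02 -1.37316469e+01] 0.4581680662053027 61.68965522199869
```

Request:
arm_command --motion '[[[0,0,-0.02,0,0,0,1],[0,0,-0.02,0,0,0,1],[0,0,-0.02,0,0,0,1],[0,0,-0.02,0,0,0,1],[0,0,0,0,0,0,1],[0,0,0,0,0,0,1]]]'

```text
time_s: 15.25
eef_pos: [0.5161, 0.2987, 0.142]
tool_rot: [-180.0, -0.0, -13.7]
force: [-3.3, -2.2, 8.7]
gripper_width: 0.453
grip_force: 62.1
```

```bash
python3 st.py
python3 - <<'E'
from plant import *
import cv2,numpy as np
p=read_camera("side");R=p["view"]
for n in("sleeve","collar_top"):
    for d in landmark_of(p,n)[:3]: print(n,round(d["p"],2),np.round(d["at"],4))
im=p["color"][:,:,::-1]
cv2.imwrite("pics/z5.png",cv2.resize(im[140:260,170:290],None,fx=4.4,fy=4.4,interpolation=cv2.INTER_CUBIC))
E
```

```text
15.5 [ 0.516   0.2987  0.142  -3.0823 -2.1682  8.3442] [0.     0.     0.     0.2306 0.5342 0.3278] [-1.79979695e+02 -3.45626594e-02 -1.37252996e+01] 0.45440995370122417 62.0600176602602
sleeve 0.83 [0.5157 0.301  0.0921]
sleeve 0.65 [ 0.3969 -0.1303  0.0012]
collar_top 0.71 [0.527  0.4648 0.1018]
collar_top 0.47 [0.5115 0.2968 0.0876]
```

View pics/z5.png

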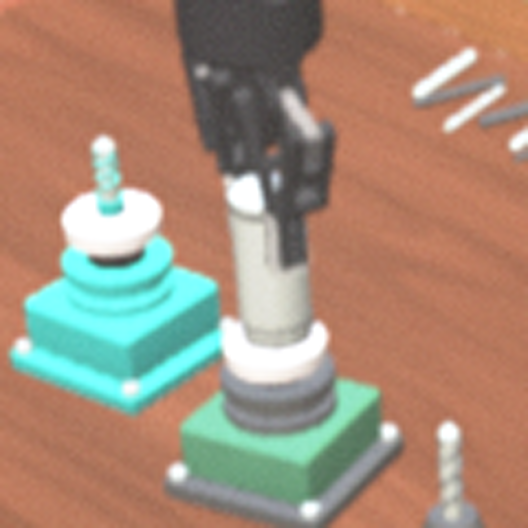

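The sleeve sits centred on the collar at crop (275,335), and the collar is pressed into the dark gap. Force change is about 12 N and mouth height about 0.092, so travel is about 7.5 mm. Hold it there.

Request:
arm_command --motion '[[[0,0,0,0,0,0,1],[0,0,0,0,0,0,1],[0,0,0,0,0,0,1],[0,0,0,0,0,0,1],[0,0,0,0,0,0,1],[0,0,0,0,0,0,1],[0,0,0,0,0,0,1],[0,0,0,0,0,0,1],[0,0,0,0,0,0,1],[0,0,0,0,0,0,1],[0,0,0,0,0,0,1],[0,0,0,0,0,0,1],[0,0,0,0,0,0,1],[0,0,0,0,0,0,1],[0,0,0,0,0,0,1],[0,0,0,0,0,0,1],[0,0,0,0,0,0,1],[0,0,0,0,0,0,1],[0,0,0,0,0,0,1],[0,0,0,0,0,0,1]]]'

```text
time_s: 18.2
eef_pos: [0.5161, 0.2987, 0.142]
tool_rot: [-180.0, -0.0, -13.7]
force: [-2.7, -2.4, 8.4]
gripper_width: 0.46
grip_force: 62.1
```

Request:
arm_command --motion '[[[0,0,0,0,0,0,1],[0,0,0,0,0,0,1],[0,0,0,0,0,0,1],[0,0,0,0,0,0,1]]]'

```text
time_s: 18.7
eef_pos: [0.516, 0.2987, 0.142]
tool_rot: [-180.0, -0.0, -13.7]
force: [-1.7, -2.4, 9.3]
gripper_width: 0.455
grip_force: 62.1
```

```bash
python3 st.py; python3 -c "
from plant import *
print(close_job())"
```

```text
18.95 [ 0.516   0.2987  0.142  -2.5618 -2.0754  9.0976] [0.     0.     0.     0.441  0.4267 0.2285] [-1.79981978e+02 -3.42820874e-02 -1.37274029e+01] 0.4561958338605018 62.05885235220194
the job is handed in; nothing more can be done
None
```

The job is handed in at about 19 s: the gripped long sleeve stands over the drill of the green chuck and has held its collar steadily for over 3 s at an estimated 7.5–8 mm (from about 12–13 N and the tool height; no verdict was returned).

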